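# Lay a tall housing on its side against the end stop

### The job

Using only the fingertips, tip the tall square housing over away from the stop bar, supporting it all the way down so that it comes to lie gently on its side on the dark steel plate and is never dropped, then push it along until its closed foot end sits flush against the stop bar. Do not lift the housing off the plate, and leave the rings and the short housing where they are.

Things in the scene. Friction and masses are not known exactly. Their poses are not given: they have to be found in the camera images.
- housing: Tall aluminium square housing, 70 x 70 x 180 mm tall, 0.45 to 0.66 kg, closed at the foot, open at the top. It stands on the plate, its side 8 to 35 mm from the stop bar and within 0.08 rad of square to it. Origin: centre of the foot's underside; z runs from foot to mouth, x and y square to its sides; at the start +y points away from the stop bar, the way it must fall.
- housing_mouth (a point): Centre of the housing's open mouth, in the plane of its rim, 180 mm from the foot. Inside is a square bore 62 x 62 mm, 174 mm deep, walls 4 mm: fingertips fit in. When it has tipped, the wall that was nearest the stop bar is uppermost, its rim 80 mm above the table.
- housing_middle (a point): Centre of the housing: 100 mm above the table standing, 45 mm lying. It tips about the bottom edge of its +y side and balances at about 0.4 rad; beyond that it falls unless something in the mouth, against the upper wall's rim, holds it back. Held at a steep angle, its foot may slip towards the stop bar.
- plate: Fixed dark steel plate on the table, 240 mm (x) by 360 mm (y), 10 mm thick, with the stop bar across it near its -y end. Origin: centre of its underside, on the table; y runs along the plate away from the stop bar.
- stop_face (a point): Middle of the lower edge of the stop bar's face that looks along the plate, on the plate's top (10 mm above the table). Axes as the plate's: y points straight away from the face. The bar is fixed, steel, 150 mm wide, 25 mm thick and 25 mm high above the plate.
- ring_a: Loose thin steel ring, 48 mm across, 22 mm high, standing on the plate to one side (+x side of the plate's own frame). Bystander. Origin: centre of its underside.
- ring_b: Same kind of ring, 48 mm across, 22 mm high, on the plate's other side (-x side). Bystander. Origin: centre of its underside.
- short_housing: A short square housing of the same metal and section (70 x 70 mm, 80 mm tall), on the table. Bystander, not the one to tip. Origin: centre of its underside.
- ring_c: Loose steel ring on the table, 60 mm across, 26 mm high. Bystander. Origin: centre of its underside.
- ring_d: Loose steel ring on the table, 60 mm across, 26 mm high. Bystander. Origin: centre of its underside.
- ring_e: Loose steel ring on the table, 60 mm across, 26 mm high. Bystander. Origin: centre of its underside.
- master_ring: Thick dark steel ring on the table, 90 mm across, 35 mm high. Bystander. Origin: centre of its underside.
Not all that is in view belongs to the job. There is more than one size of the housing; the job needs the larger.

How it is judged:
By the outcome, as a careful person would: the job done as asked, in the order asked, and still so for the second after the job is handed in, with the robot touching nothing.
It also fails if it takes over 72 s, if anything falls off the work surface, if the arm or the gripper's body presses on something with over 40 N, if the wrist force passes 120 N, or if a joint passes its speed limit or range.

### The arm

A 6-joint arm with a two-finger parallel gripper is mounted at the origin on the work surface. World frame = base frame: x ahead of the robot, y to its left, z up, the work surface at z = 0. Lengths are in mm, angles in rad, forces in N, time in s.
With the tool pointing down it reaches from about 350 to 975 mm from the base axis. Payload 7.1 kg.
Tool frame: the origin (TCP) lies between the finger pads; the fingertips stand 14 mm ahead of it and the grasp point (between the pads) lies 5 mm behind it; z points along the fingers, y is the direction in which the jaws open and shut (so a half turn about z gives the same grasp; the last joint's range is limited). The gripper opens to 88 mm and grips with 3 to 60 N. Pads are 20 mm wide; open, the fingers measure 115 mm over their backs; the gripper's body (75 mm by 178 mm) begins 61 mm behind the grasp point.
Start: joints at [1.12, 0.423, 1.63, -0, 1.089, -0.019], TCP at [261.534, 567.631, 215.175] pointing down, gripper open.
Joint ranges: [-3, 3], [-0.9, 2.11], [0.09, 2.58], [-1.31, 4.45], [0.11, 2.69], [-2.54, 2.54]. Speed limits (rad/s): [2.39, 2.39, 3.01, 3.14, 3.14, 3.14].

### API

Orientations are given as a rotation vector (axis times angle).
In Python, from workcell import get_obs, get_image, calibration, close_job, regions_of, place_of gives the robot as it stands.
- The arm moves only by the tool move_arm, never from a script. Its argument "deltas" is a list of rows, each a list of 5 numbers: the closure in counts, from 0 (fully open) to 255 (shut), then the shift along the tool's x, y, z in m, then the turn about the tool's z in rad. In form: [[grip, x, y, z, roll], ...]. A call has 1 to 5 rows; each row is the pose to reach, as a shift and turn from the pose commanded when the call began, along the tool's axes at that moment; what a row does not reach only later rows make up. A row lasts 1/12 s, in which the tool goes at most 41.7 mm and 7.16 degrees, less where a joint would pass 70% of its speed; a pose out of reach is approached as far as the arm can. A call with a gripper value outside its range is refused whole. The fingers move at their own pace and stop on an object; the grip force is fixed at half the most. Time passes only in rows, so rows that repeat a pose let the fingers close. It gives the time, the measured TCP pose, the force and the opening at its end, in the units of the state.
- get_obs(): the state, without advancing time (a new reading comes with each control period).
- get_image(name): name is "side" or "top" or "wrist"; returns the picture (480x640x3 uint8, blue, green, red); there is no depth.
- calibration(name): a dict with "intrinsics" (3x3 intrinsics, pixels), "world_to_cam" (4x4, takes a point from world to camera coordinates); the wrist camera has in their place "hand_eye" (4x4, takes a point from camera to tool coordinates, whose origin is the TCP and whose axes are the flange's). Camera axes: x right, y down, z forward; pixel columns grow to the right and rows downward; lengths in mm; the calibration is good to about 2 mm. The wrist camera is an equidistant fisheye: a pixel r from the principal point sees the ray r / f radians off the axis. A picture is of the moment at which its call begins: read the wrist's pose just before it. calibration takes no time and is no camera call.
- close_job(): hands the job in, once; it reports no verdict.
Trained networks look in the newest picture that a camera, given by its name, has taken for a name from the list of things; names that differ only in an ending like _2 or _b are one class to them, and where a whole thing is asked for, a point or a joint stands for the part that bears it (a point fixed in the world has none). Each returns a list of dicts, best first, with "conf" (0 to 1); they miss things now and then, are a little off and sometimes report something else, mostly with a low value. They report only what shows in the picture. A call takes as long as a camera call. They do not tell look-alikes from the thing itself.
- regions_of(camera, name): "region" (480x640 bool, what is visible of it).
- place_of(camera, name): "location" ([x, y, z] in mm, in world coordinates, good to about 4 mm: a listed point, or the origin of a listed thing).
The state is a dict: "t": time; "qpos": joint angles; "qvel": joint speeds; "joint_torque": joint torques, N m; "ee_pos": TCP position; "orientation": TCP orientation; "ft_force": force on the tool from outside, world axes, zero at the start; "moment": the same for the moment, N m; "width": finger opening in mm.
Only numpy, scipy, OpenCV 4.12 (cv2) and the standard library are available. Lean on these libraries where they do the work, as an engineer would, in place of code of your own. Each camera call takes 0.05 s, during which the arm holds its last target.

## Working session

There is one attempt and no reset: what is moved stays moved. The work goes in short steps, Python scripts to look and compute and a tool call to move; the robot and the scene stay as the last step left them, time stands still between calls to the robot, and variables do not carry over. Pictures are saved under pics/ and viewed, and the job is handed in when it is done.

Besides the shell and the picture viewer there is one more tool, called after ">>>" by a JSON object that holds its "op" and its "data". move_arm: Moves the arm, as the interface text tells. Its arguments: {"type":"object","properties":{"deltas":{"type":"array","items":{"type":"array","items":{"type":"number"}}}},"required":["deltas"]}

```bash
mkdir -p pics; ls; python3 - <<'E'
from workcell import *
import cv2,numpy as np
o=get_obs();print(o)
for c in ['side','top']:
    im=get_image(c);cv2.imwrite(f'pics/{c}0.png',im)
    for n in ['housing','housing_mouth','stop_face','plate','short_housing','ring_a','ring_b']:
        try:
            print(c,n,[(np.round(r['location'],1).tolist(),round(r['conf'],2)) for r in place_of(c,n)[:3]])
        except Exception as e: print(c,n,e)
print(get_obs()['t'])
for c in ['side','top','wrist']: print(calibration(c))
E
```

```text
pics
{'t': 0.0, 'qpos': array([ 1.12001512e+00,  4.23824597e-01,  1.63068523e+00, -2.27588521e-05,
        1.08858204e+00, -1.89999392e-02]), 'qvel': array([ 0.00079977,  0.00019123,  0.00063498,  0.00147812, -0.00151234,
       -0.00128929]), 'joint_torque': array([ 1.49282765e-03, -5.44633913e+01, -2.73663318e+01,  6.43277471e-02,
        2.28084368e-02, -1.05056843e-04]), 'ee_pos': array([261.29372161, 567.14159281, 214.41371631]), 'orientation': array([-6.72897102e-01, -3.06834476e+00,  2.29741108e-03]), 'ft_force': array([1.00327252, 0.3590695 , 1.24020555]), 'moment': array([ 0.00860675,  0.05795204, -0.00359238]), 'width': 87.86191806189031}
side housing [([566.3, -253.4, -1.8], 0.69), ([578.3, -91.6, 9.4], 0.65)]
side housing_mouth [([580.7, -95.3, 188.6], 0.79), ([566.9, -252.9, 129.6], 0.7), ([628.9, 351.4, -0.7], 0.18)]
side stop_face [([588.0, -136.5, 9.8], 0.82)]
side plate [([560.8, 13.5, 2.0], 0.65)]
side short_housing [([478.6, -373.5, 0.7], 0.63)]
side ring_a [([454.0, 369.9, -0.3], 0.9), ([552.5, 380.3, -1.8], 0.85), ([460.8, 8.3, 12.7], 0.67)]
side ring_b [([454.0,
[... 1474 characters left out ...]
02],
       [ 2.01230127e-01,  2.63170911e-02, -9.79190404e-01,
         1.33104567e+03],
       [ 0.00000000e+00,  0.00000000e+00,  0.00000000e+00,
         1.00000000e+00]])}
{'intrinsics': array([[371.64829954,   0.        , 316.02292928],
       [  0.        , 371.64829954, 240.40188601],
       [  0.        ,   0.        ,   1.        ]]), 'hand_eye': array([[-7.71560612e-04, -9.60057128e-01, -2.79802993e-01,
         7.66460296e+01],
       [ 9.99999695e-01, -7.05913991e-04, -3.35388180e-04,
         1.02150150e+00],
       [ 1.24474965e-04, -2.79803166e-01,  9.60057380e-01,
        -1.70891910e+02],
       [ 0.00000000e+00,  0.00000000e+00,  0.00000000e+00,
         1.00000000e+00]])}
```

View pics/side0.png

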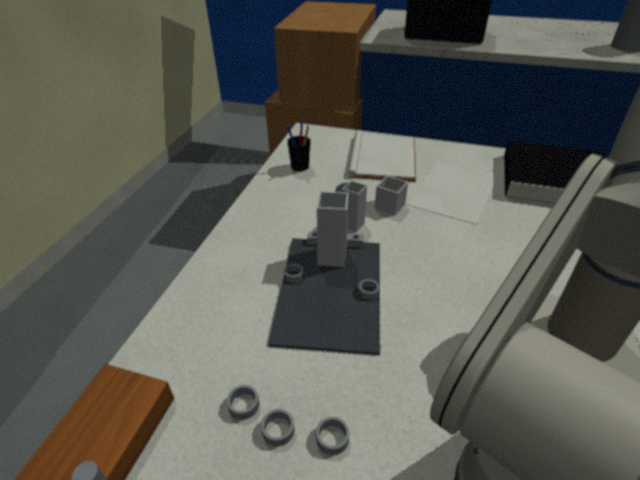

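View pics/top0.png

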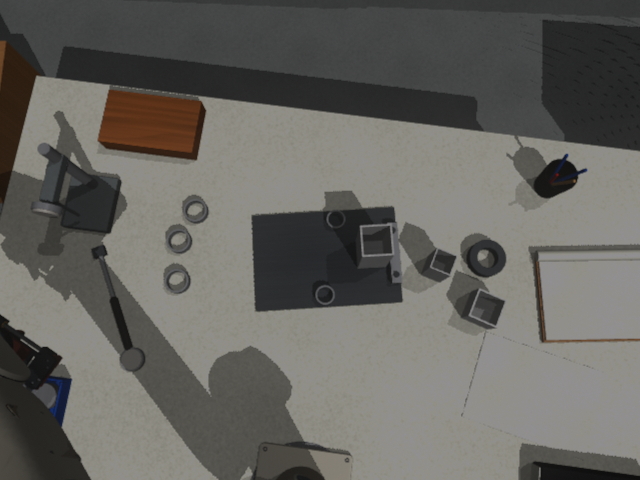

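The candidates are:
- The tall housing on the plate, at top (377,245) and side (333,230).
- A mid-size look-alike off the plate, at top (440,263) and side (355,205), with its mouth at z≈128.
- The short housing, at top (485,308) and side (391,195).

I choose the one on the plate, whose mouth is at z≈189. Next I'll check it in a close crop and measure the yaw.

```bash
cat > h.py <<'E'
from workcell import *
import cv2,numpy as np
from scipy.spatial.transform import Rotation as Ro
def unproj(cam,uv,z):
    c=calibration(cam);K=c['intrinsics'];T=c['world_to_cam'];R=T[:3,:3];t=T[:3,3]
    uv=np.atleast_2d(uv).astype(float)
    d=np.c_[uv,np.ones(len(uv))]@np.linalg.inv(K).T@R
    o=-R.T@t
    return o+d*((z-o[2])/d[:,2])[:,None]
def proj(cam,P):
    c=calibration(cam);K=c['intrinsics'];T=c['world_to_cam']
    p=(np.atleast_2d(P)@T[:3,:3].T+T[:3,3])@K.T
    return p[:,:2]/p[:,2:]
def st():
    o=get_obs();R=Ro.from_rotvec(o['orientation']).as_matrix()
    return o,R
E
python3 - <<'E'
from h import *
im=get_image('top');cv2.imwrite('pics/crop_top.png',cv2.resize(im[190:330,240:520],None,fx=2.8,fy=2.8,interpolation=cv2.INTER_CUBIC))
r=regions_of('top','plate')
for x in r[:1]:
    m=x['region'].astype(np.uint8);print(x['conf'],m.sum())
    ys,xs=np.nonzero(m)
    P=unproj('top',np.c_[xs,ys],10)[:,:2].astype(np.float32)
    print(cv2.minAreaRect(P),cv2.boxPoints(cv2.minAreaRect(P)).round(1).tolist())
E
```

```text
0.93 12131
((560.293212890625, 15.647552490234375), (243.6140594482422, 365.156005859375), 11.360478401184082) [[404.8999938964844, 170.6999969482422], [476.79998779296875, -187.3000030517578], [715.7000122070312, -139.39999389648438], [643.7000122070312, 218.60000610351562]]
```

View pics/crop_top.png

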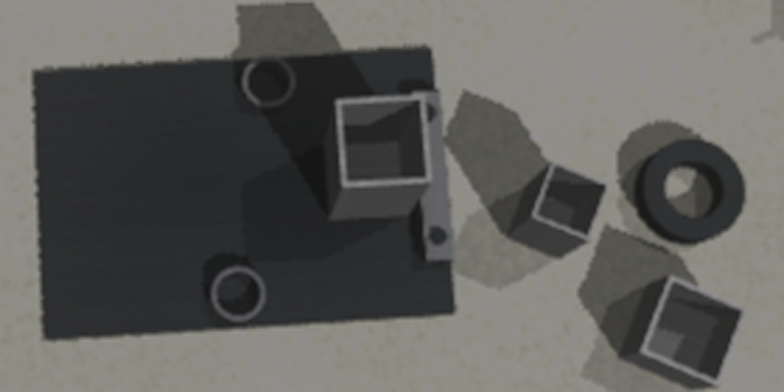

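The crop shows the tall housing with its mouth at crop (383,142), next to the stop bar at (437,175). Rings a and b are at (268,82) and (237,293). The plate is yawed about 11.4°. I'll measure the rim yaw next.

```bash
python3 - <<'E'
from h import *
c=np.array([(335,99),(423,95),(430,184),(342,190)])/2.8+[240,190]
W=unproj('top',c,190)[:,:2];print(W.round(1),W.mean(0))
for i in range(4):
    d=W[(i+1)%4]-W[i];print(np.hypot(*d),np.degrees(np.arctan2(d[1],d[0])))
o,R=st();print(o['t'],R.round(3),o['ee_pos'])
ya=np.array([-np.sin(np.radians(11.36)),np.cos(np.radians(11.36))]);xa=np.array([ya[1],-ya[0]])
C=np.array([581,-93]);S=np.array([589.2,-137.2])
print('foot centre rel stop',(C-S)@xa,(C-S)@ya)
for p in ([468,7],[652,6]): print((np.array(p)-S)@xa,(np.array(p)-S)@ya)
# jaws y tool -> xa
ang=np.degrees(np.arctan2(R[1,1],R[0,1]));print('ytool ang',ang)
tgt=np.array([581,-93,240.]);print('delta tool',R.T@(tgt-o['ee_pos']))
E
```

```text
[[ 613.5  -51.9]
 [ 625.9 -119.9]
 [ 556.3 -133. ]
 [ 542.6  -65.9]] [584.59206407 -92.66508748]
69.11160329406391 -79.71673156771521
70.7642642404326 -169.321882452558
68.44122518783485 101.56173719189175
72.29916960485346 11.214537232750294
0.9 [[-0.908  0.419  0.   ]
 [ 0.419  0.908 -0.   ]
 [-0.    -0.    -1.   ]] [261.54456751 567.6218063  215.19577174]
foot centre rel stop 0.6668504797396296 44.949252612670556
-90.42206483531044 165.24808679957212
89.77620472145072 128.0246580382551
ytool ang 65.2568969622656
delta tool [-566.63135824 -466.26460584  -24.78740095]
```

>>> {"op": "move_arm", "data": {"deltas": [[0,-0.03,-0.025,-0.01,0],[0,-0.06,-0.05,-0.02,0],[0,-0.09,-0.075,-0.03,0],[0,-0.12,-0.1,-0.04,0],[0,-0.15,-0.125,-0.045,0]]}}

```text
t: 1.32
ee_pos: [346.2, 390.2, 261.4]
orientation: [0.672, 3.068, 0.002]
ft_force: [0.5, 1.1, 0.4]
width: 87.8
```

>>> {"op": "move_arm", "data": {"deltas": [[0,-0.03,-0.025,0,0],[0,-0.06,-0.05,0,0],[0,-0.09,-0.075,0,0],[0,-0.12,-0.1,0,0],[0,-0.15,-0.125,0,0]]}}

```text
t: 1.73
ee_pos: [429.9, 213.3, 260.5]
orientation: [0.672, 3.068, 0.001]
ft_force: [0.5, 0.0, 0.5]
width: 87.9
```

>>> {"op": "move_arm", "data": {"deltas": [[0,-0.03,-0.025,0,0],[0,-0.06,-0.05,0,0],[0,-0.09,-0.075,0,0],[0,-0.12,-0.1,0,0],[0,-0.15,-0.12,0,0]]}}

```text
t: 2.15
ee_pos: [515.6, 41.0, 260.4]
orientation: [0.674, 3.068, -0.0]
ft_force: [0.7, 1.0, -0.1]
width: 88.1
```

>>> {"op": "move_arm", "data": {"deltas": [[0,-0.03,-0.025,0,0.12],[0,-0.06,-0.05,0,0.24],[0,-0.09,-0.075,0,0.36],[0,-0.115,-0.095,0,0.48],[0,-0.115,-0.095,0,0.6]]}}

```text
t: 2.57
ee_pos: [582.4, -96.1, 260.3]
orientation: [1.562, 2.723, -0.001]
ft_force: [-0.7, 0.9, 0.6]
width: 87.8
```

>>> {"op": "move_arm", "data": {"deltas": [[0,0,0,0,0.12],[0,0,0,0,0.24],[0,0,0,0,0.34],[0,0,0,0,0.34]]}}

```text
t: 2.9
ee_pos: [580.1, -91.3, 260.1]
orientation: [-1.994, -2.427, -0.0]
ft_force: [-0.3, -0.7, -0.2]
width: 88.1
```

```bash
python3 - <<'E'
from h import *
o,R=st();print(o['t'],R.round(3),o['ee_pos'],o['ft_force'])
im=get_image('wrist');cv2.imwrite('pics/w1.png',im)
cv2.imwrite('pics/s1.png',get_image('side')[140:360,220:440].repeat(2,0).repeat(2,1))
for c in ['wrist','side']:
  for n in ['housing_mouth','stop_face']:
    print(c,n,[(np.round(r['location'],1).tolist(),round(r['conf'],2)) for r in place_of(c,n)[:3]])
E
```

```text
2.9 [[-0.194  0.981 -0.   ]
 [ 0.981  0.194  0.   ]
 [ 0.    -0.    -1.   ]] [580.06484002 -91.318221   260.1464306 ] [-0.29297799 -0.67312528 -0.24491271]
wrist housing_mouth [([583.1, -95.7, 188.8], 0.97)]
wrist stop_face []
side housing_mouth [([567.4, -255.8, 131.1], 0.64), ([584.7, -94.4, 190.8], 0.56)]
side stop_face [([586.3, -136.8, 9.4], 0.69), ([613.4, -378.0, -1.8], 0.46)]
```

View pics/w1.png

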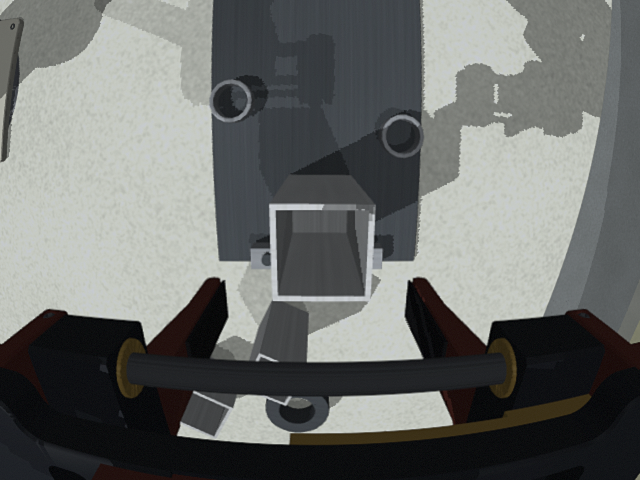

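View pics/s1.png

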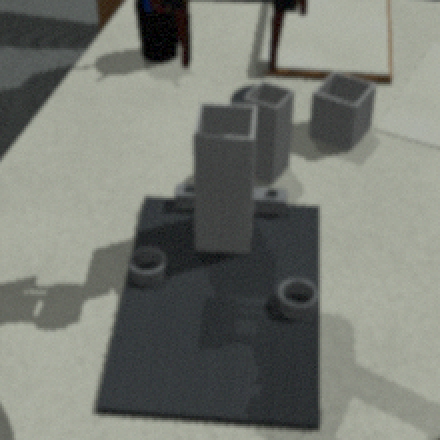

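The wrist view shows the mouth centred at (322,252) and square between the jaws, with both rings clear at (231,100) and (402,135). I'll lower to straddle the mouth's top edge from the sides and close.

>>> {"op": "move_arm", "data": {"deltas": [[0,0.0025,0.002,0.015,0],[0,0.0025,0.002,0.03,0],[0,0.0025,0.002,0.05,0],[0,0.0025,0.002,0.068,0],[0,0.0025,0.002,0.068,0]]}}

```text
t: 3.62
ee_pos: [579.3, -87.8, 188.9]
orientation: [-1.985, -2.428, 0.005]
ft_force: [-0.9, -0.1, -0.8]
width: 87.9
```

>>> {"op": "move_arm", "data": {"deltas": [[30,0,0,0,0],[40,0,0,0,0],[46,0,0,0,0],[50,0,0,0,0],[52,0,0,0,0]]}}

```text
t: 4.03
ee_pos: [582.1, -88.4, 193.2]
orientation: [1.989, 2.43, 0.001]
ft_force: [-0.4, 0.6, 0.1]
width: 70.0
```

>>> {"op": "move_arm", "data": {"deltas": [[58,0,0,0,0],[62,0,0,0,0],[62,0,0,0.001,0],[62,0,0,0.002,0]]}}

```text
t: 4.37
ee_pos: [581.6, -88.3, 190.2]
orientation: [1.99, 2.431, 0.0]
ft_force: [-0.2, 0.4, 0.1]
width: 66.8
```

>>> {"op": "move_arm", "data": {"deltas": [[62,0.003,0,0,0],[62,0.006,0,0,0],[62,0.009,0,0,0],[62,0.012,0,0,0],[62,0.015,0,0,0]]}}

```text
t: 4.78
ee_pos: [578.5, -73.2, 190.2]
orientation: [-1.99, -2.431, 0.0]
ft_force: [-0.0, 0.8, -0.8]
width: 66.4
```

```bash
python3 - <<'E'
from h import *
o,R=st();print(o['t'],R.round(3),o['ee_pos'],o['ft_force'],o['moment'],o['width'])
cv2.imwrite('pics/s2.png',cv2.resize(get_image('side')[140:360,220:440],None,fx=2.5,fy=2.5))
for n in ['housing_mouth','housing']:
    print(n,[(np.round(r['location'],1).tolist(),round(r['conf'],2)) for r in place_of('side',n)[:3]])
E
```

```text
4.7833 [[-0.198  0.98  -0.   ]
 [ 0.98   0.198 -0.   ]
 [-0.    -0.    -1.   ]] [578.48962167 -73.17399268 190.17688363] [-0.01113713  0.81605802 -0.80431556] [-0.0675215   0.10897405 -0.04001038] 66.39955879713908
housing_mouth [([569.2, -253.2, 130.3], 0.93), ([586.7, -94.1, 188.2], 0.72), ([657.6, 8.6, 8.4], 0.63)]
housing [([568.5, -252.2, -1.6], 0.94), ([579.9, -92.1, 9.4], 0.79), ([584.2, -96.5, 189.9], 0.31)]
```

View pics/s2.png

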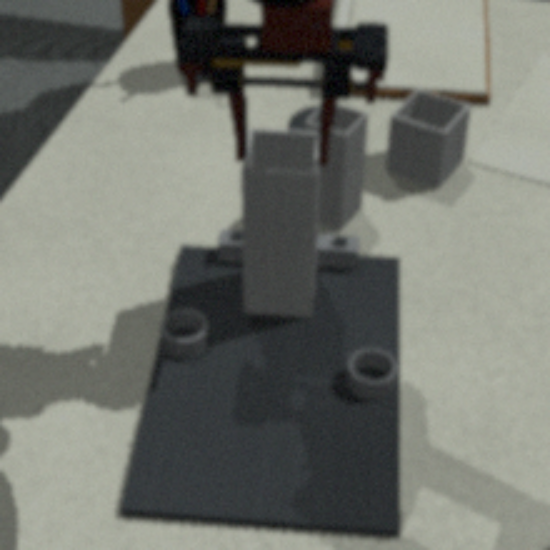

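The side view shows both tips just outside the mouth at (243,160) and (325,163). There is no contact yet and the housing hasn't moved. I'll close further from here.

>>> {"op": "move_arm", "data": {"deltas": [[66,-0.012,0,0,0],[68,-0.012,0,0,0],[70,-0.012,0,0,0],[74,-0.012,0,0,0],[78,-0.012,0,0,0]]}}

```text
t: 5.35
ee_pos: [580.9, -85.6, 190.1]
orientation: [-1.99, -2.431, 0.0]
ft_force: [0.1, -0.4, -0.4]
width: 61.3
```

```bash
python3 - <<'E'
from h import *
o,R=st();print(o['t'],o['ee_pos'],o['ft_force'],o['moment'],o['width'])
cv2.imwrite('pics/w3.png',get_image('wrist'))
cv2.imwrite('pics/s3.png',cv2.resize(get_image('side')[160:280,280:400],None,fx=5,fy=5,interpolation=cv2.INTER_CUBIC))
E
```

```text
5.35 [580.86934992 -85.55260857 190.10392043] [ 0.10024302 -0.42428417 -0.37240891] [-0.07721619  0.01429376  0.03873001] 61.309791014594936
```

View pics/s3.png

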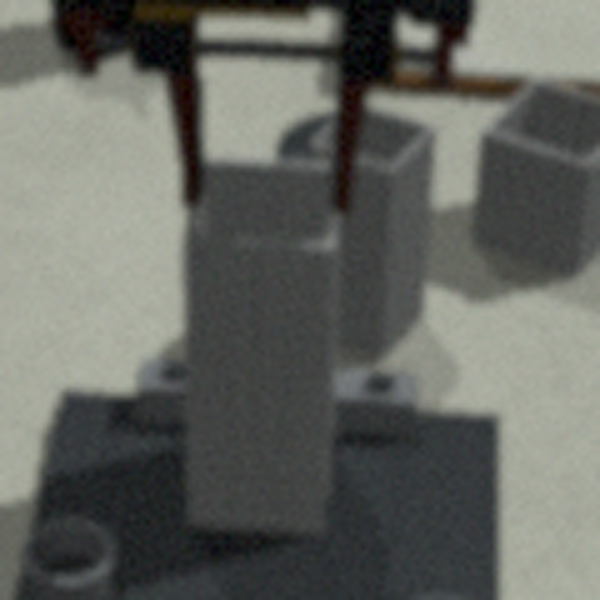

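View pics/w3.png

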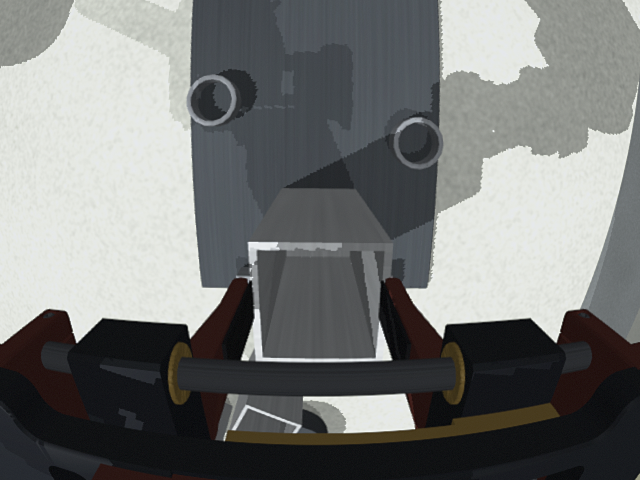

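```bash
python3 - <<'E'
from h import *
o,R=st();p=o['ee_pos']
def crop(q): return ((q-[280,160])*5).round(0)
for dz in (-10,0,14):
    for s in (-1,1):
        print(dz,s,crop(proj('side',p+R@np.array([0,s*o['width']/2,dz]))))
C=np.array([582.8,-94.5]);a=np.radians(11.36)
for sx,sy in ((-35,35),(35,35),(35,-35),(-35,-35)):
    q=C+[sx*np.cos(a)-sy*np.sin(a),sx*np.sin(a)+sy*np.cos(a)]
    print('rim',sx,sy,crop(proj('side',[*q,190])),'foot',crop(proj('side',[*q,10])))
E
```

```text
-10 -1 [[331. 190.]]
-10 1 [[200. 184.]]
0 -1 [[330. 207.]]
0 1 [[201. 202.]]
14 -1 [[329. 232.]]
14 1 [[201. 226.]]
rim -35 35 [[337. 240.]] foot [[327. 527.]]
rim 35 35 [[185. 233.]] foot [[190. 519.]]
rim 35 -35 [[200. 149.]] foot [[204. 431.]]
rim -35 -35 [[344. 155.]] foot [[334. 438.]]
```

```bash
python3 - <<'E'
from h import *
im=cv2.imread('pics/w3.png')[220:400,200:460]
cv2.imwrite('pics/w3c.png',cv2.resize(im,None,fx=3,fy=3,interpolation=cv2.INTER_CUBIC))
# project tips into wrist
c=calibration('wrist');H=np.linalg.inv(c['hand_eye']);K=c['intrinsics']
def pw(P):
    q=H[:3,:3]@P+H[:3,3];th=np.arctan2(np.hypot(q[0],q[1]),q[2]);ph=np.arctan2(q[1],q[0])
    return np.array([K[0,2]+K[0,0]*th*np.cos(ph),K[1,2]+K[0,0]*th*np.sin(ph)])
for dz in (0,14):
  for s in (-30.6,30.6):
    for x in(-10,10): print(dz,s,x,((pw(np.array([x,s,dz]))-[200,220])*3).round())
E
```

```text
0 -30.6 -10 [167. 271.]
0 -30.6 10 [160. 164.]
0 30.6 -10 [521. 271.]
0 30.6 10 [528. 164.]
14 -30.6 -10 [178. 237.]
14 -30.6 10 [172. 135.]
14 30.6 -10 [511. 237.]
14 30.6 10 [516. 135.]
```

View pics/w3c.png

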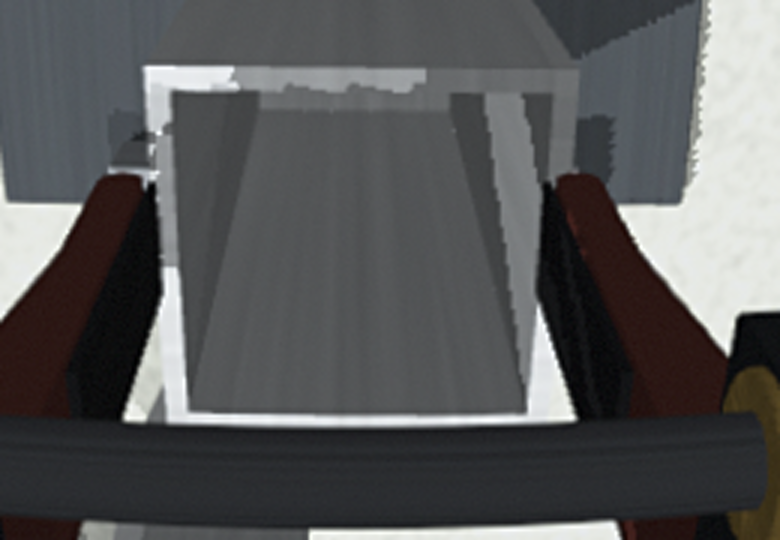

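The tips end at about TCP height at this opening and are hovering over the rim, so the "14 mm ahead" figure doesn't hold when the jaws are wide. I'll reopen, lower and close again.

>>> {"op": "move_arm", "data": {"deltas": [[30,-0.003,0,-0.003,0],[20,-0.003,0,-0.003,0],[20,-0.003,0,-0.003,0],[20,-0.003,0,0.005,0],[20,-0.003,0,0.017,0]]}}

```text
t: 5.87
ee_pos: [582.3, -88.4, 173.5]
orientation: [1.988, 2.429, 0.002]
ft_force: [-0.6, 0.4, 0.5]
width: 81.2
```

>>> {"op": "move_arm", "data": {"deltas": [[20,0,0,0,0],[35,0,0,0,0],[45,0,0,0,0],[55,0,0,0,0],[60,0,0,0,0]]}}

```text
t: 6.28
ee_pos: [581.8, -88.2, 173.2]
orientation: [1.99, 2.431, 0.001]
ft_force: [1.0, 0.3, -2.6]
width: 69.3
```

```bash
python3 - <<'E'
from h import *
o,R=st();print(o['t'],o['ee_pos'],o['ft_force'],o['moment'],o['width'])
cv2.imwrite('pics/w4.png',cv2.resize(get_image('wrist')[220:400,200:460],None,fx=3,fy=3))
E
```

```text
6.2833 [581.75165991 -88.22349446 173.20298956] [ 0.95290169  0.3096527  -2.57600254] [ 0.04554456 -0.17572185  0.0141575 ] 69.34915363682097
```

View pics/w4.png

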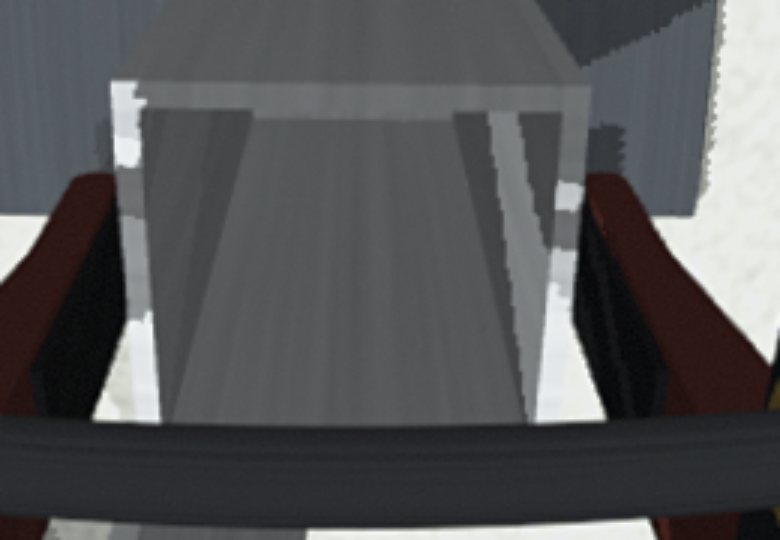

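>>> {"op": "move_arm", "data": {"deltas": [[75,0,0,0.001,0],[75,0.003,0,0.001,0],[75,0.006,0,0.001,0],[75,0.009,0,0.001,0],[75,0.012,0,0.001,0]]}}

```text
t: 6.75
ee_pos: [580.5, -77.6, 174.1]
orientation: [1.987, 2.429, 0.0]
ft_force: [-0.0, -3.8, 9.3]
width: 69.9
```

```bash
cat > look.py <<'E'
import sys
from h import *
o,R=st();print(round(o['t'],2),o['ee_pos'].round(1),'F',o['ft_force'].round(1),o['moment'].round(2),round(o['width'],1))
cv2.imwrite(f'pics/{sys.argv[1]}.png',cv2.resize(get_image('side')[140:360,220:440],None,fx=2.5,fy=2.5,interpolation=cv2.INTER_CUBIC))
E
python3 look.py s5
```

```text
6.75 [580.5 -77.6 174.1] F [-0.  -3.8  9.3] [-1.05  0.37  0.02] 69.9
```

View pics/s5.png

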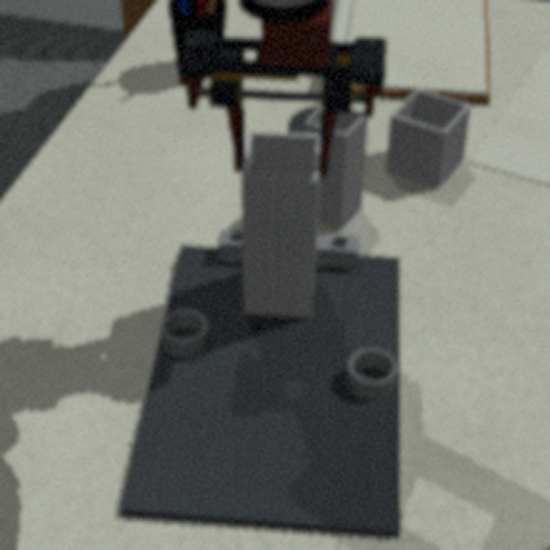

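The housing is tipping: its foot edge is still at row 317, the top is leaning forward, and the press is 9 N. I'll continue.

>>> {"op": "move_arm", "data": {"deltas": [[75,0.005,0,0,0],[75,0.01,0,-0.001,0],[75,0.015,0,-0.001,0],[75,0.02,0,-0.001,0],[75,0.025,0,-0.001,0]]}}

```text
t: 7.22
ee_pos: [575.6, -52.3, 174.6]
orientation: [1.987, 2.429, 0.002]
ft_force: [0.8, -1.6, 5.6]
width: 69.5
```

>>> {"op": "move_arm", "data": {"deltas": [[75,0.005,0,0,0],[75,0.01,0,0.001,0],[75,0.015,0,0.001,0],[75,0.02,0,0.002,0],[75,0.025,0,0.003,0]]}}

```text
t: 7.63
ee_pos: [570.3, -27.1, 171.4]
orientation: [1.988, 2.43, 0.003]
ft_force: [0.4, 0.1, 9.6]
width: 69.5
```

```bash
python3 look.py s6
```

```text
7.63 [570.3 -27.1 171.4] F [0.4 0.1 9.6] [-0.38 -0.16  0.02] 69.5
```

View pics/s6.png

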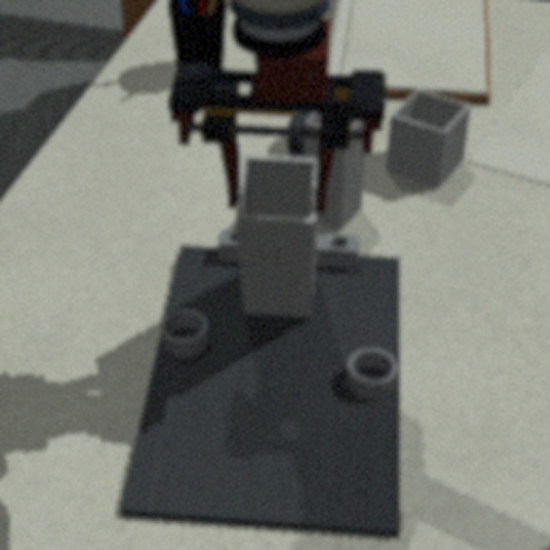

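>>> {"op": "move_arm", "data": {"deltas": [[75,0.004,0,0.0005,0],[75,0.008,0,0.001,0],[75,0.012,0,0.002,0],[75,0.017,0,0.0035,0],[75,0.021,0,0.005,0]]}}

```text
t: 8.1
ee_pos: [565.8, -6.1, 165.9]
orientation: [1.989, 2.43, 0.002]
ft_force: [1.3, 1.6, 10.7]
width: 69.6
```

>>> {"op": "move_arm", "data": {"deltas": [[75,0.004,0,0.001,0],[75,0.008,0,0.0025,0],[75,0.012,0,0.0045,0],[75,0.016,0,0.006,0],[75,0.02,0,0.0075,0]]}}

```text
t: 8.52
ee_pos: [561.6, 13.5, 158.2]
orientation: [1.989, 2.431, 0.002]
ft_force: [0.9, 1.3, 4.9]
width: 69.3
```

```bash
python3 look.py s7
```

```text
8.52 [561.6  13.5 158.2] F [0.9 1.3 4.9] [-0.12 -0.43  0.09] 69.3
```

View pics/s7.png

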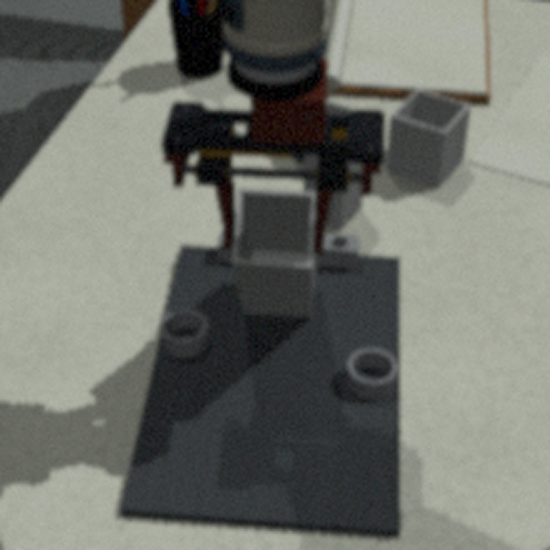

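>>> {"op": "move_arm", "data": {"deltas": [[75,0.004,0,0.002,0],[75,0.008,0,0.0045,0],[75,0.012,0,0.007,0],[75,0.0155,0,0.009,0],[75,0.019,0,0.0115,0]]}}

```text
t: 8.98
ee_pos: [558.0, 32.8, 147.0]
orientation: [1.99, 2.431, 0.004]
ft_force: [-0.2, 6.1, 10.7]
width: 69.5
```

>>> {"op": "move_arm", "data": {"deltas": [[75,0.004,0,0.003,0],[75,0.0075,0,0.0055,0],[75,0.011,0,0.008,0],[75,0.0145,0,0.011,0],[75,0.018,0,0.0135,0]]}}

```text
t: 9.4
ee_pos: [554.3, 50.6, 133.3]
orientation: [-1.99, -2.431, -0.004]
ft_force: [0.8, 5.3, 6.9]
width: 69.8
```

```bash
python3 look.py s8
```

```text
9.4 [554.3  50.6 133.3] F [0.8 5.3 6.9] [ 0.45 -0.23  0.06] 69.8
```

View pics/s8.png

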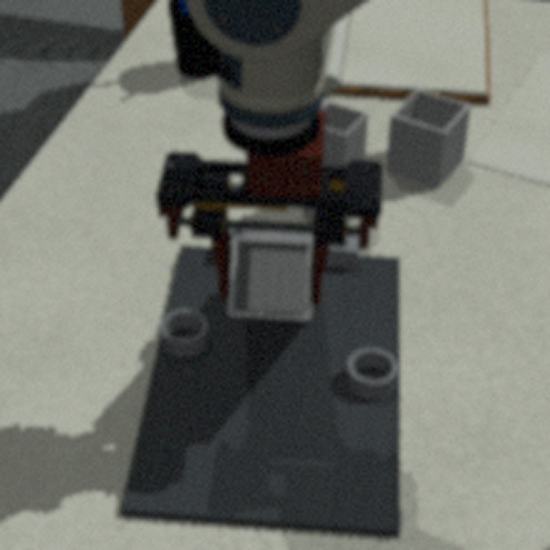

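>>> {"op": "move_arm", "data": {"deltas": [[75,0.0045,0,0.004,0],[75,0.009,0,0.008,0],[75,0.0135,0,0.0125,0],[75,0.018,0,0.017,0],[75,0.022,0,0.0215,0]]}}

```text
t: 9.87
ee_pos: [549.7, 72.1, 111.4]
orientation: [-1.99, -2.431, -0.003]
ft_force: [0.2, 6.6, 5.6]
width: 69.6
```

>>> {"op": "move_arm", "data": {"deltas": [[75,0.004,0,0.0045,0],[75,0.0075,0,0.009,0],[75,0.011,0,0.014,0],[75,0.0145,0,0.019,0],[75,0.018,0,0.024,0]]}}

```text
t: 10.28
ee_pos: [545.9, 89.6, 87.1]
orientation: [-1.989, -2.431, -0.002]
ft_force: [1.0, 5.6, 3.9]
width: 69.9
```

```bash
python3 look.py s9
```

```text
10.28 [545.9  89.6  87.1] F [1.  5.6 3.9] [ 0.35 -0.25  0.13] 69.9
```

View pics/s9.png

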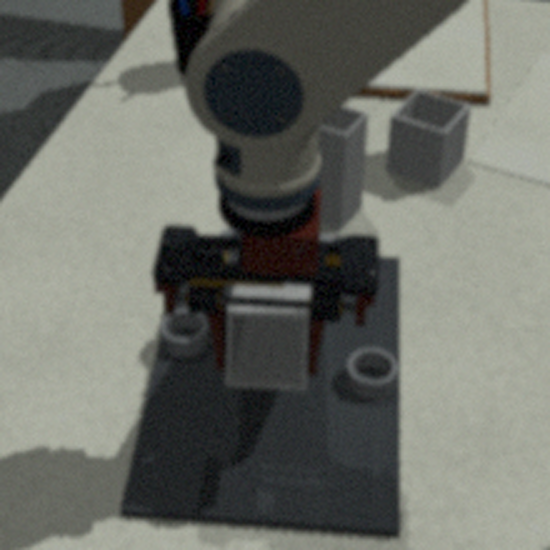

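>>> {"op": "move_arm", "data": {"deltas": [[75,0.0035,0,0.005,0],[75,0.0065,0,0.0105,0],[75,0.009,0,0.0155,0],[75,0.0115,0,0.0205,0],[75,0.014,0,0.026,0]]}}

```text
t: 10.75
ee_pos: [542.8, 103.2, 60.9]
orientation: [-1.989, -2.43, -0.001]
ft_force: [0.1, 6.5, 4.4]
width: 69.9
```

```bash
python3 look.py s10; python3 - <<'E'
from h import *
for n in ['housing_mouth','housing']:
    print(n,[(np.round(r['location'],1).tolist(),round(r['conf'],2)) for r in place_of('side',n)[:3]])
E
```

```text
10.75 [542.8 103.2  60.9] F [0.1 6.5 4.4] [ 0.45 -0.07  0.18] 69.9
housing_mouth [([544.5, 102.8, 82.5], 0.77), ([564.9, -257.8, 131.6], 0.77)]
housing [([567.1, -254.9, -0.9], 0.65)]
```

View pics/s10.png

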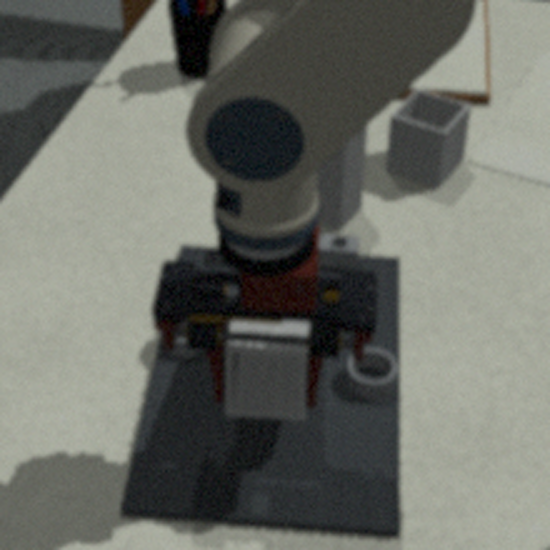

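>>> {"op": "move_arm", "data": {"deltas": [[75,0.0015,0,0.004,0],[75,0.003,0,0.008,0],[75,0.0045,0,0.012,0],[75,0.0055,0,0.016,0],[75,0.0065,0,0.02,0]]}}

```text
t: 11.32
ee_pos: [541.3, 109.0, 40.7]
orientation: [-1.989, -2.43, 0.0]
ft_force: [0.4, 6.8, 3.2]
width: 70.1
```

>>> {"op": "move_arm", "data": {"deltas": [[75,0.0005,0,0.002,0],[75,0.001,0,0.004,0],[75,0.0015,0,0.006,0],[75,0.002,0,0.008,0],[75,0.002,0,0.01,0]]}}

```text
t: 11.73
ee_pos: [540.7, 110.8, 30.7]
orientation: [-1.989, -2.43, 0.001]
ft_force: [-1.0, 6.6, 2.9]
width: 69.7
```

```bash
python3 look.py s11; python3 - <<'E'
from h import *
for n in ['housing_mouth','housing']:
    print(n,[(np.round(r['location'],1).tolist(),round(r['conf'],2)) for r in place_of('side',n)[:3]])
cv2.imwrite('pics/w11.png',get_image('wrist'))
E
```

```text
11.73 [540.7 110.8  30.7] F [-1.   6.6  2.9] [ 0.2  -0.01  0.1 ] 69.7
housing_mouth [([537.7, 110.0, 50.8], 0.92)]
housing [([572.1, -254.6, -1.9], 0.48)]
```

View pics/s11.png

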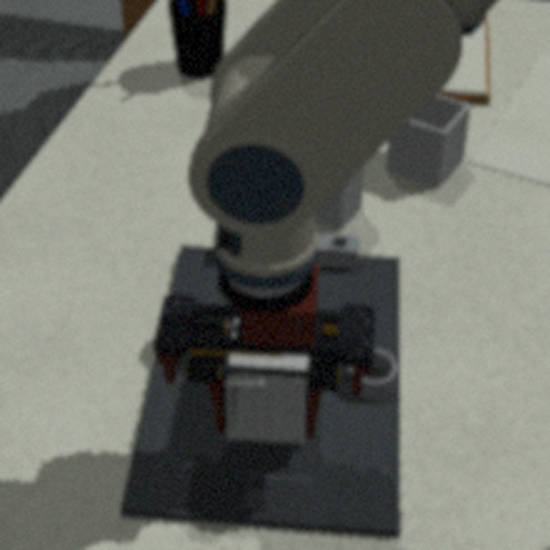

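View pics/w11.png

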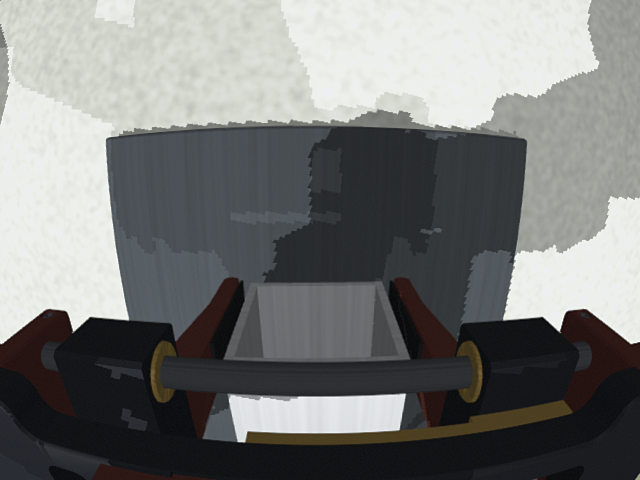

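It's nearly flat (mouth z≈51, target 45). I'll make the final settling slow, watching for Fz to rise.

>>> {"op": "move_arm", "data": {"deltas": [[75,0,0,0.001,0],[75,0,0,0.002,0],[75,0,0,0.003,0]]}}

```text
t: 12.18
ee_pos: [540.9, 110.5, 27.9]
orientation: [-1.99, -2.43, 0.001]
ft_force: [-1.2, 5.3, 3.1]
width: 70.3
```

>>> {"op": "move_arm", "data": {"deltas": [[75,0,0,0.001,0],[75,0,0,0.002,0],[75,0,0,0.002,0]]}}

```text
t: 12.43
ee_pos: [540.9, 110.5, 25.8]
orientation: [-1.989, -2.43, 0.001]
ft_force: [-0.8, 5.3, 2.1]
width: 69.8
```

```bash
python3 look.py s12; python3 - <<'E'
from h import *
for n in ['housing_mouth','housing_middle']:
    print(n,[(np.round(r['location'],1).tolist(),round(r['conf'],2)) for r in place_of('side',n)[:3]])
get_image('top')
for n in ['housing_mouth','housing_middle']:
    print(n,[(np.round(r['location'],1).tolist(),round(r['conf'],2)) for r in place_of('top',n)[:3]])
E
```

```text
12.43 [540.9 110.5  25.8] F [-0.8  5.3  2.1] [ 0.24 -0.01  0.05] 69.8
housing_mouth [([542.6, 111.2, 48.3], 0.67), ([555.6, 382.8, -3.8], 0.29)]
housing_middle [([555.5, 382.4, -2.3], 0.72), ([563.3, -250.4, 63.4], 0.67)]
housing_mouth [([570.4, -251.4, 130.1], 0.56)]
housing_middle [([560.9, 22.3, 45.9], 0.86), ([565.5, -248.5, 62.0], 0.63)]
```

>>> {"op": "move_arm", "data": {"deltas": [[75,0,0,0.001,0],[75,0,0,0.002,0],[75,0,0,0.002,0]]}}

```text
t: 12.98
ee_pos: [541.0, 110.4, 23.8]
orientation: [-1.989, -2.431, 0.001]
ft_force: [-1.4, 4.2, 2.4]
width: 69.8
```

>>> {"op": "move_arm", "data": {"deltas": [[75,0,0,0.001,0],[75,0,0,0.002,0],[75,0,0,0.002,0]]}}

```text
t: 13.23
ee_pos: [541.0, 110.4, 22.3]
orientation: [-1.99, -2.43, 0.001]
ft_force: [-3.1, 4.5, 6.6]
width: 69.6
```

```bash
python3 look.py s13; python3 - <<'E'
from h import *
cv2.imwrite('pics/s13b.png',cv2.resize(get_image('side')[250:350,280:380],None,fx=6,fy=6,interpolation=cv2.INTER_CUBIC))
E
```

```text
13.23 [541.  110.4  22.3] F [-3.1  4.5  6.6] [0.21 0.12 0.03] 69.6
```

View pics/s13b.png

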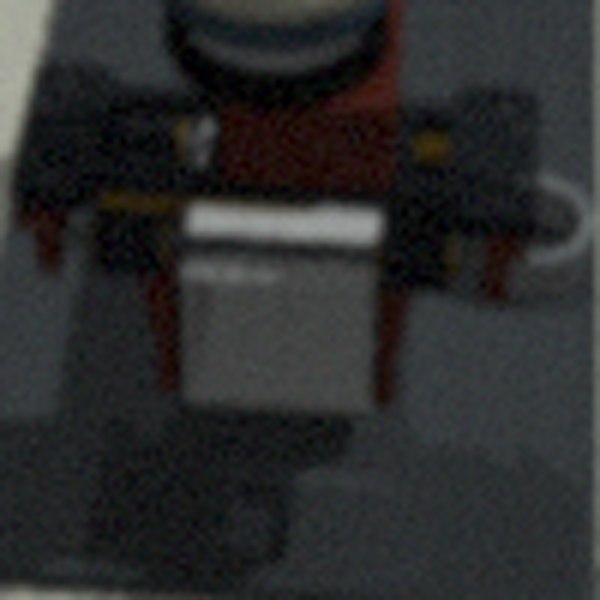

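>>> {"op": "move_arm", "data": {"deltas": [[75,0,0,0.001,0],[75,0,0,0.001,0]]}}

```text
t: 13.5
ee_pos: [541.0, 110.5, 22.3]
orientation: [-1.99, -2.43, 0.001]
ft_force: [-5.5, 4.0, 18.0]
width: 70.2
```

```bash
python3 look.py s14; python3 - <<'E'
from h import *
for c in ['side','top','wrist']:
  get_image(c)
  for n in ['housing_mouth','housing_middle']:
    print(c,n,[(np.round(r['location'],1).tolist(),round(r['conf'],2)) for r in place_of(c,n)[:2]])
print(get_obs()['ft_force'])
E
```

```text
13.5 [541.  110.5  22.3] F [-5.5  4.  18. ] [0.07 0.71 0.05] 70.2
side housing_mouth [([542.2, 105.8, 43.7], 0.9)]
side housing_middle [([561.8, -254.8, 63.5], 0.76)]
top housing_mouth [([569.0, -251.3, 128.2], 0.56)]
top housing_middle [([568.0, -250.6, 60.9], 0.84)]
wrist housing_mouth [([542.7, 108.0, 46.1], 0.95)]
wrist housing_middle []
[-5.07136345  4.08449424 18.6742538 ]
```

The housing is down: contact is stiff at 18 N and the mouth sits at z≈45. I'll ease the press, then open in small steps.

>>> {"op": "move_arm", "data": {"deltas": [[75,0,0,-0.0015,0],[65,0,0,-0.002,0],[50,0,0,-0.002,0],[40,0,0,-0.002,0],[30,0,0,-0.002,0]]}}

```text
t: 14.42
ee_pos: [541.2, 109.9, 22.8]
orientation: [-1.99, -2.43, 0.001]
ft_force: [0.8, 0.3, 0.4]
width: 76.9
```

```bash
python3 look.py s15; python3 - <<'E'
from h import *
cv2.imwrite('pics/w15.png',get_image('wrist'))
for c in ['side','top','wrist']:
  if c!='wrist': get_image(c)
  for n in ['housing_mouth','housing_middle']:
    print(c,n,[(np.round(r['location'],1).tolist(),round(r['conf'],2)) for r in place_of(c,n)[:2]])
E
```

```text
14.42 [541.2 109.9  22.8] F [0.8 0.3 0.4] [-0.02  0.03 -0.02] 76.9
side housing_mouth [([544.2, 109.2, 45.4], 0.8)]
side housing_middle [([554.5, 16.5, 42.3], 0.78), ([564.4, -253.2, 64.4], 0.68)]
top housing_mouth [([569.9, -253.5, 129.3], 0.65)]
top housing_middle [([566.8, -250.5, 62.1], 0.94), ([558.1, 22.4, 45.6], 0.81)]
wrist housing_mouth [([542.5, 106.0, 44.3], 0.97)]
wrist housing_middle []
```

View pics/w15.png

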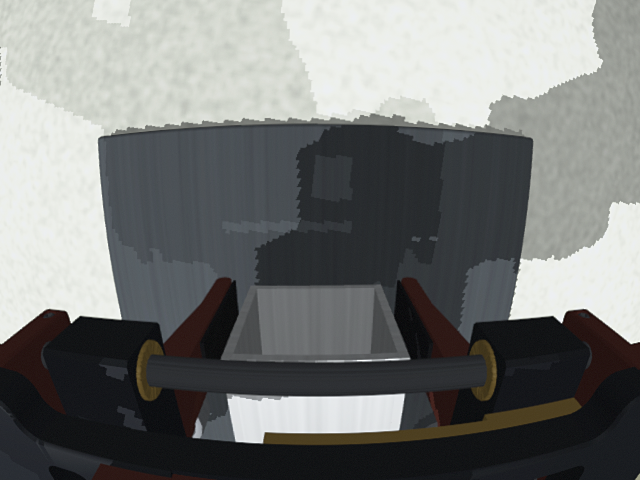

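View pics/s15.png

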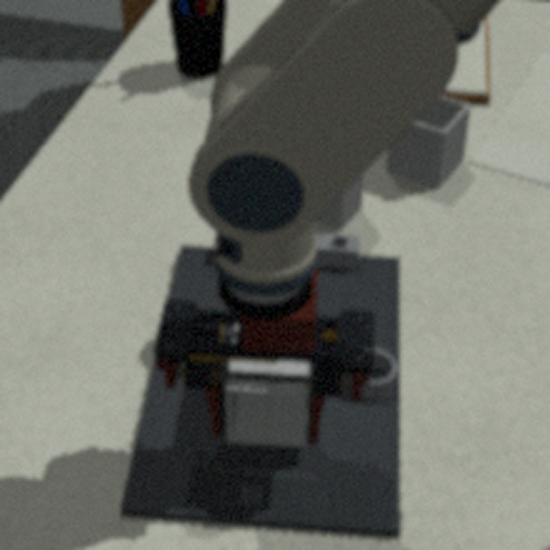

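The housing lies flat and is released, with the mouth at about (542,108,45), roughly 70 mm short of flush. I'll back out along +y, narrow the jaws to span the side-wall rims, and push.

>>> {"op": "move_arm", "data": {"deltas": [[20,0,0,0,0],[15,0.006,0,0,0],[15,0.014,0,0,0],[15,0.022,0,-0.003,0],[15,0.03,0,-0.013,0]]}}

```text
t: 15.33
ee_pos: [534.3, 140.4, 35.5]
orientation: [-1.989, -2.43, 0.003]
ft_force: [0.1, -0.2, 0.2]
width: 83.0
```

>>> {"op": "move_arm", "data": {"deltas": [[50,0,0,-0.003,0],[93,0,0,-0.003,0],[93,0,0,-0.003,0],[93,0,0,-0.003,0],[93,0,0,-0.003,0]]}}

```text
t: 15.75
ee_pos: [535.5, 139.3, 39.1]
orientation: [-1.99, -2.431, 0.0]
ft_force: [-0.1, -0.2, 0.6]
width: 56.5
```

```bash
python3 look.py s16; python3 - <<'E'
from h import *
cv2.imwrite('pics/w16.png',get_image('wrist'))
cv2.imwrite('pics/t16.png',cv2.resize(get_image('top')[180:340,240:460],None,fx=3.4,fy=3.4,interpolation=cv2.INTER_CUBIC))
for c in ['wrist','top']:
  for n in ['housing_mouth','housing_middle']:
    print(c,n,[(np.round(r['location'],1).tolist(),round(r['conf'],2)) for r in place_of(c,n)[:2]])
E
```

```text
15.75 [535.5 139.3  39.1] F [-0.1 -0.2  0.6] [-0.04  0.06 -0.03] 56.5
wrist housing_mouth [([542.0, 109.4, 48.0], 0.81)]
wrist housing_middle []
top housing_mouth [([570.4, -256.1, 130.1], 0.84), ([538.1, 108.3, 45.0], 0.58)]
top housing_middle [([559.6, 23.6, 41.6], 0.73), ([566.1, -248.3, 61.8], 0.71)]
```

View pics/w16.png

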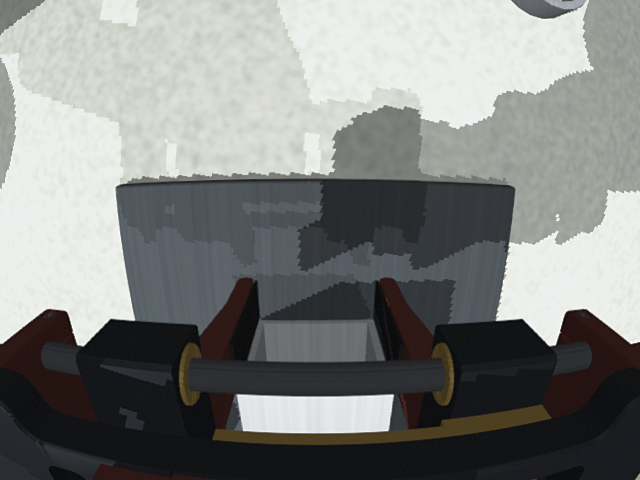

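View pics/t16.png

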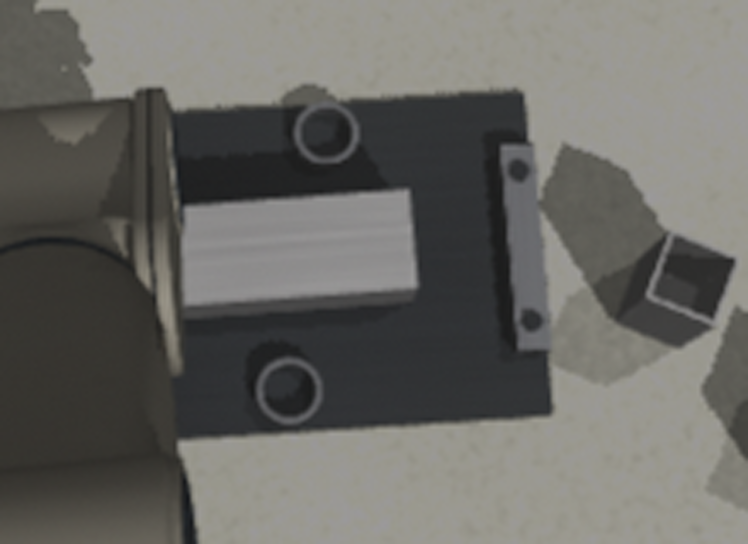

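View pics/s16.png

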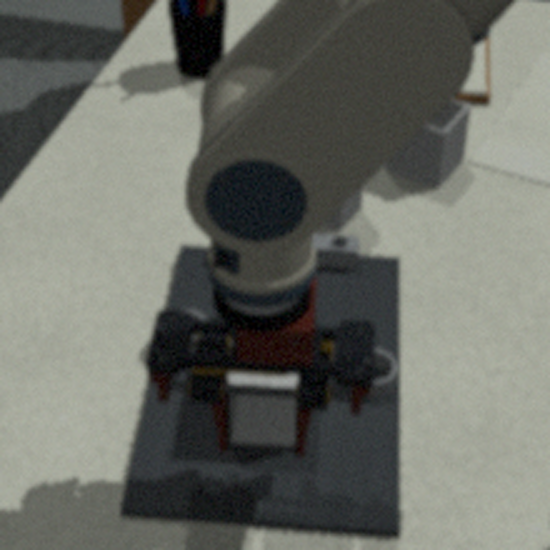

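The top view shows the housing lying square, with its foot edge at (413,240) facing the bar at (505,250) and both rings undisturbed. The fingers are in front of the rims, so I'll push.

>>> {"op": "move_arm", "data": {"deltas": [[93,-0.008,0,0,0],[93,-0.014,0,0,0],[93,-0.018,0,0,0],[93,-0.022,0,0,0],[93,-0.026,0,0,0]]}}

```text
t: 16.52
ee_pos: [540.8, 113.8, 39.2]
orientation: [-1.99, -2.43, -0.001]
ft_force: [-0.4, 3.6, -0.6]
width: 55.5
```

>>> {"op": "move_arm", "data": {"deltas": [[93,-0.004,0,0,0],[93,-0.009,0,0,0],[93,-0.014,0,0,0],[93,-0.019,0,0,0],[93,-0.024,0,0,0]]}}

```text
t: 16.93
ee_pos: [545.5, 90.2, 39.2]
orientation: [-1.99, -2.431, 0.0]
ft_force: [-0.6, 3.5, 0.6]
width: 55.9
```

```bash
python3 look.py s17; python3 - <<'E'
from h import *
cv2.imwrite('pics/t17.png',cv2.resize(get_image('top')[180:340,240:460],None,fx=3.4,fy=3.4,interpolation=cv2.INTER_CUBIC))
E
```

```text
16.93 [545.5  90.2  39.2] F [-0.6  3.5  0.6] [0.55 0.09 0.04] 55.9
```

View pics/t17.png

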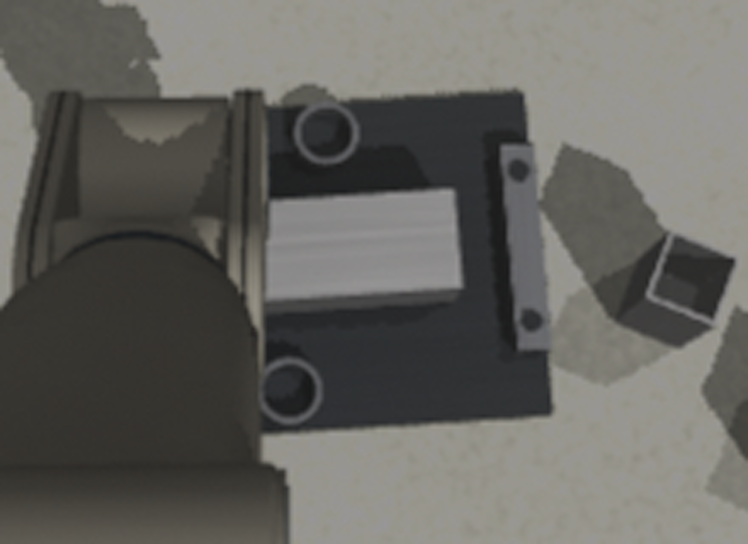

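It's sliding square with 3.5 N of friction. I'll continue until it stops.

>>> {"op": "move_arm", "data": {"deltas": [[93,-0.005,0,0,0],[93,-0.01,0,0,0],[93,-0.015,0,0,0],[93,-0.02,0,0,0],[93,-0.024,0,0,0]]}}

```text
t: 17.45
ee_pos: [550.3, 66.6, 39.2]
orientation: [-1.99, -2.431, 0.0]
ft_force: [-1.1, 3.7, 0.6]
width: 55.4
```

>>> {"op": "move_arm", "data": {"deltas": [[93,-0.003,0,0,0],[93,-0.006,0,0,0],[93,-0.008,0,0,0],[93,-0.01,0,0,0]]}}

```text
t: 17.78
ee_pos: [552.2, 57.1, 39.2]
orientation: [-1.99, -2.431, -0.0]
ft_force: [-0.8, 4.0, 1.0]
width: 56.0
```

>>> {"op": "move_arm", "data": {"deltas": [[93,-0.001,0,0,0],[93,-0.002,0,0,0],[93,-0.003,0,0,0],[93,-0.004,0,0,0]]}}

```text
t: 18.12
ee_pos: [553.0, 53.4, 39.2]
orientation: [-1.99, -2.431, -0.0]
ft_force: [-1.4, 4.6, 1.5]
width: 55.6
```

>>> {"op": "move_arm", "data": {"deltas": [[93,-0.001,0,0,0],[93,-0.002,0,0,0],[93,-0.003,0,0,0]]}}

```text
t: 18.37
ee_pos: [553.6, 50.4, 39.2]
orientation: [-1.99, -2.431, 0.0]
ft_force: [-1.0, 4.4, 0.5]
width: 56.1
```

>>> {"op": "move_arm", "data": {"deltas": [[93,-0.001,0,0,0],[93,-0.002,0,0,0],[93,-0.003,0,0,0]]}}

```text
t: 18.62
ee_pos: [554.1, 50.0, 39.4]
orientation: [-1.991, -2.427, -0.004]
ft_force: [-3.4, 26.6, 4.1]
width: 55.8
```

```bash
python3 look.py s18; python3 - <<'E'
from h import *
cv2.imwrite('pics/t18.png',cv2.resize(get_image('top')[200:320,320:440],None,fx=5,fy=5,interpolation=cv2.INTER_CUBIC))
E
```

```text
18.62 [554.1  50.   39.4] F [-3.4 26.6  4.1] [ 4.22  0.72 -0.12] 55.8
```

View pics/t18.png

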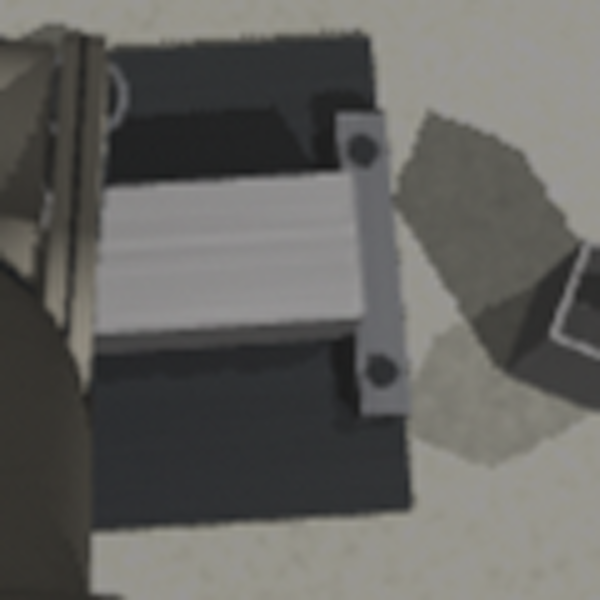

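The force jumped to 27 N at the stop, and the foot edge lies along the bar face at (340–360, 170–320). I'll back off straight along +y, then rise and clear.

>>> {"op": "move_arm", "data": {"deltas": [[93,0.002,0,0,0],[93,0.004,0,0,0],[93,0.008,0,0,0],[93,0.02,0,0,0],[93,0.035,0,0,0]]}}

```text
t: 19.13
ee_pos: [547.3, 81.6, 39.1]
orientation: [1.992, 2.429, -0.0]
ft_force: [-0.6, 0.2, -1.1]
width: 56.0
```

>>> {"op": "move_arm", "data": {"deltas": [[93,0.02,0,-0.02,0],[93,0.04,0,-0.05,0],[93,0.06,0,-0.08,0],[93,0.09,0,-0.11,0],[93,0.12,0,-0.14,0]]}}

```text
t: 19.55
ee_pos: [523.0, 199.3, 179.4]
orientation: [1.991, 2.43, -0.001]
ft_force: [1.5, 0.6, 0.3]
width: 55.5
```

>>> {"op": "move_arm", "data": {"deltas": [[93,0.03,0,-0.02,0],[93,0.06,0,-0.04,0],[93,0.09,0,-0.05,0],[93,0.12,0,-0.05,0],[93,0.14,0,-0.05,0]]}}

```text
t: 19.97
ee_pos: [495.5, 338.5, 229.4]
orientation: [1.988, 2.432, 0.004]
ft_force: [-0.1, 0.3, -0.2]
width: 55.8
```

```bash
python3 look.py s19; python3 - <<'E'
from h import *
cv2.imwrite('pics/t19.png',cv2.resize(get_image('top')[180:340,240:460],None,fx=3.4,fy=3.4,interpolation=cv2.INTER_CUBIC))
cv2.imwrite('pics/w19.png',get_image('wrist'))
for c in ['wrist','top']:
  for n in ['housing_mouth','housing_middle','stop_face','ring_a','short_housing']:
    print(c,n,[(np.round(r['location'],1).tolist(),round(r['conf'],2)) for r in place_of(c,n)[:3]])
E
```

```text
19.97 [495.5 338.5 229.4] F [-0.1  0.3 -0.2] [-0.11  0.06 -0.02] 55.8
wrist housing_mouth [([555.9, 37.6, 45.5], 0.78)]
wrist housing_middle []
wrist stop_face []
wrist ring_a [([634.3, 354.2, 2.8], 0.66), ([466.0, 6.8, 8.1], 0.6)]
wrist short_housing [([555.2, 39.3, 44.5], 0.59), ([636.2, 355.7, -1.5], 0.36)]
top housing_mouth [([555.1, 39.3, 44.2], 0.79), ([573.0, -254.3, 130.4], 0.6)]
top housing_middle [([568.6, -250.3, 63.1], 0.93), ([574.3, -48.1, 42.9], 0.78)]
top stop_face [([590.0, -137.1, 13.6], 0.81)]
top ring_a [([639.5, 356.1, -1.9], 0.85), ([558.7, 383.3, 0.5], 0.65), ([469.8, 9.1, 8.6], 0.57)]
top short_housing [([479.9, -375.0, -0.3], 0.78), ([592.7, -135.5, 44.9], 0.41)]
```

View pics/t19.png

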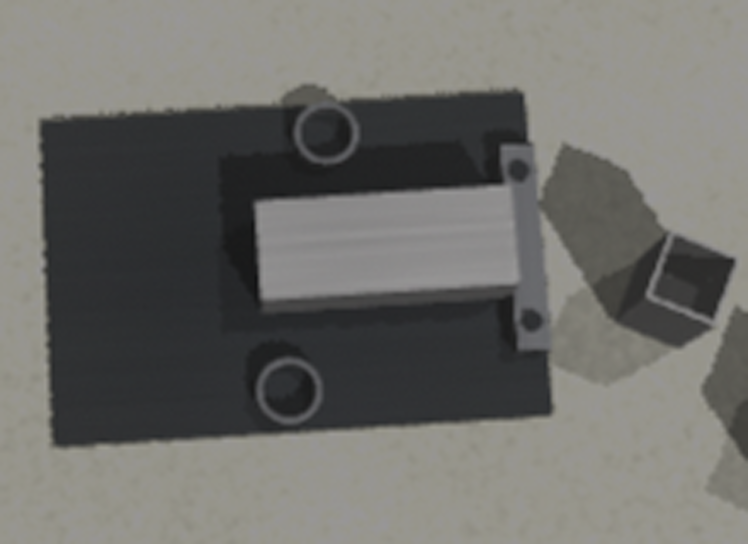

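View pics/w19.png

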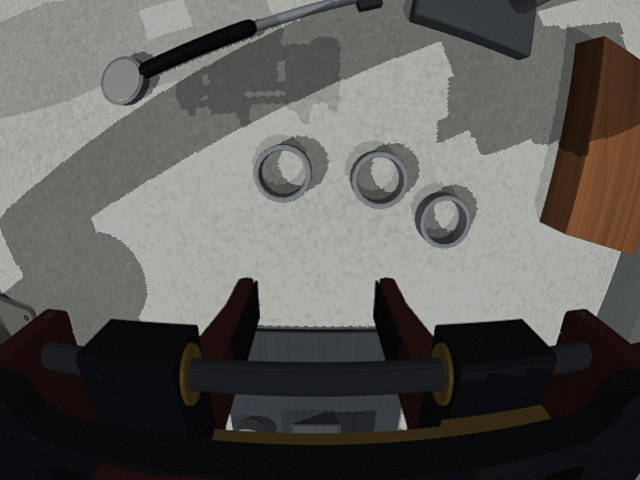

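View pics/s19.png

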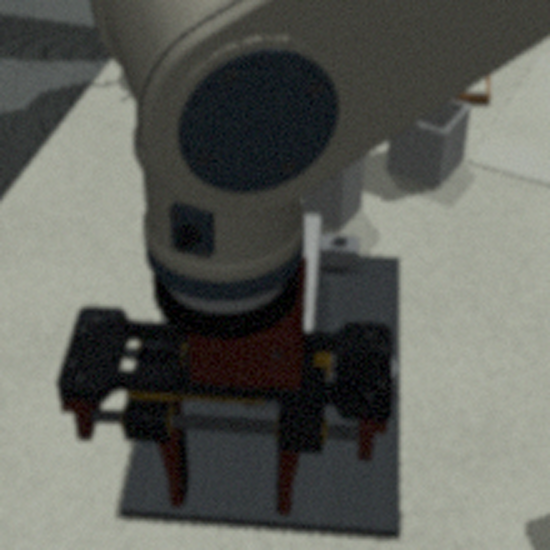

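```bash
python3 - <<'E'
from h import *
r=regions_of('top','housing')
for x in r[:3]:
    m=x['region'];ys,xs=np.nonzero(m);print(x['conf'],m.sum(),xs.mean(),ys.mean())
# predicted flush outline of top face at z=80
S=np.array([589.6,-137.2]);a=np.radians(11.36);X=np.array([np.cos(a),np.sin(a)]);Y=np.array([-np.sin(a),np.cos(a)])
im=get_image('top')
for off in (2,):
  q=np.array([[*(S+X*(sx+off)+Y*sy),80] for sx,sy in((-35,0),(35,0),(35,180),(-35,180))])
  p=proj('top',q);print(((p-[240,180])*3.4).round())
q=np.array([[*(S+X*sx),35] for sx in(-75,75)]);print('bar edge',((proj('top',q)-[240,180])*3.4).round())
print(close_job())
E
```

```text
0.65 809 438.64029666254635 265.25957972805935
0.6 2407 353.6144578313253 253.4038221852929
[[519. 284.]
 [510. 185.]
 [254. 202.]
 [260. 301.]]
bar edge [[517. 352.]
 [499. 146.]]
the job is handed in; nothing more can be done
None
```

The tall housing is now lying on its side on the plate, with its closed foot pushed up against the stop bar. I handed the job in at about 20 s of the 72 s allowed.

**What I did:**
- **Tipping:** I gripped the mouth's two side walls lightly between the fingertips. I then tipped the housing about its +y foot edge, pressing it gently onto the plate all the way so it was held the whole way down.
- **Settling:** It came down slowly, with an 18 N peak once it was flat. I eased the press before opening the fingers.
- **Pushing:** I pushed on the side-wall rims, which took about 4 N of sliding force, until it stopped hard against the bar at 27 N. Then I backed the arm clear.

**Last checks:**
- The mouth measures about 179 mm from the stop face (180 is flush) at z≈45.
- In the top view, the corners of the upper face match the predicted flush outline to within about 2 mm. At the foot corner on the ring_a side the difference reads slightly larger but is within blur, so any sub-2 mm gap would not show.
- Both plate rings look unmoved in the top view. The short housing reads within about 3 mm of where it started, inside the locator's error.
- The gripper was touching nothing at hand-in.

**What did not go as expected:**
- With the jaws wide, the fingertips reach only to about TCP height, not the stated 14 mm ahead. My first attempt to close passed just above the rim without touching the housing, and I redid it lower.
- The housing detector's best match in the last top picture was a nearby look-alike housing. I relied on the mouth position and the outline instead.

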